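# Pull the soiled deck tile for washing

### The job

The empty orange tile in the hot-case deck is stained and has to go for washing: take the blue lid off the white wash tub and set it down flat on the bare counter, then lift the orange tile by its handle straight up and level out from between its interlocking neighbours. Lower it flat onto the floor of the tub without dropping it, and put the lid back on the tub, fully home. Leave the grey tiles, the food packs standing on them, the jar and the scraper where they are.

Things in the scene. Friction and masses are not known exactly. Their poses are not given: they have to be found in the camera images.
- tile_grip (a point): Centre of the white handle bar of the loose orange, brown-stained deck tile (about 0.35 kg). The bar is 84 mm along the tile's y, 12 mm thick along x, 16 mm high, open below, on two end posts 12 mm wide; it stands over the tile's middle. This point lies 32 mm above the tile's top face and 56 mm above its underside. z is up.
- tile_mid (a point): Centre of the orange tile's slab: 160 mm along x, 92 mm along y, 24 mm thick. From its +y edge a T-shaped key sticks out 15 mm more (neck 28, head 48 mm wide); in its -y edge is a matching slot. Keys and slots interlock with the neighbours (2 mm of play) through the full 24 mm, so it comes out only straight up.
- deck: Fixed dark steel tray that holds three interlocked tiles in a row along y; origin on the counter under the middle bay. 182 mm along x, 320 mm along y, at most 36 mm high, flush with the tiles' tops; its end rails have the same keys and slots. The orange tile starts in any one of its three bays.
- bay_a (a point): Middle of the floor of the deck's bay at its -y end, 12 mm above the counter, under the middle of the tile that lies there.
- bay_b (a point): The same for the deck's middle bay, 94 mm to +y of bay_a.
- bay_c (a point): The same for the deck's bay at its +y end, 94 mm to +y of bay_b.
- side_tile_1_mid (a point): Centre of a grey deck tile (loose), the same tile shape without a handle, 24 mm thick; it must stay in place.
- side_tile_2_mid (a point): Centre of the other grey deck tile, likewise.
- pack_1_mid (a point): Centre (35 mm above its underside) of a food pack, black tray with clear dome, 156 x 73 x 70 mm, long along x, standing loose on grey tile 1, 8 mm to +y of its centre; its top is 106 mm above the counter. Not to be disturbed.
- pack_2_mid (a point): The same for the pack on grey tile 2.
- tub_floor (a point): Centre of the inner floor of the white wash tub, 5 mm above the counter. The tub is fixed, 206 mm (x) by 156 mm (y) outside, 196 x 146 mm inside, rim 90 mm above the counter (85 mm above this point). z is up.
- lid_grip (a point): Centre of the white handle bar of the loose blue tub lid (0.3 kg), which starts on the tub. The bar is like the tile's: 84 mm along y, 12 mm thick along x, 16 mm high, over the lid's middle, its centre 32 mm above the plate's top. It is 48 mm above the counter when the lid lies there and 123 mm above tub_floor when the lid is fully home. z is up.
- lid_mid (a point): Centre of the lid's plate, 212 mm (x) by 162 mm (y) by 6 mm thick, 35 mm under lid_grip. Beneath it a locating flange 10 mm deep, 184 x 134 mm, drops inside the tub's walls with 6 mm of play all round; the plate then rests on the rim. x and y run as the tub's when fitted; a half turn also fits.
- jar_mid (a point): Middle of an amber jar with white cap, 66 mm across and 100 mm high, standing on the far side of the counter. Not to be disturbed.
- scraper_grip (a point): Handle of a spatula-like scraper about 260 mm long lying on the far side of the counter. Not to be disturbed.
There are look-alikes about, which are no part of the job. There is more than one size of the part that bears tile_grip; the job needs the smallest.

How it is judged (in metres and radians):
On the way, in this order (a step that is already met when the one before it is completed fails the run):
1. the lid lies flat on the counter (height (world z) of lid_grip below 0.053 m and angle between lid_grip's own z axis and vertical below 0.06 rad), for 0.1 s.
2. the orange tile has been lifted straight up and level, clear of its neighbours, above its bay ((horizontal distance between tile_grip and bay_a below 0.012 m or horizontal distance between tile_grip and bay_b below 0.012 m or horizontal distance between tile_grip and bay_c below 0.012 m) and height (world z) of tile_grip above 0.094 m and angle between tile_grip's own z axis and vertical below 0.2 rad), for 0.05 s.
3. the orange tile, still held, has been lowered to within 12 mm of lying on the tub's floor (x of tile_grip in the frame of tub_floor between -0.03 and 0.03 m and y of tile_grip in the frame of tub_floor between -0.045 and 0.045 m and angle between tile_grip's own z axis and vertical below 0.1 rad and z of tile_grip in the frame of tub_floor below 0.068 m and contact force between the fingers and tile above 0.5 N), for 0.05 s.
At the end, for the whole second after the job is handed in: The orange tile lies flat (within 0.1 rad) on the tub's floor (within 6 mm), and the lid is fully home on the tub: within 12 mm of its centre, 0.15 rad of its direction and 0.05 rad of level, its handle bar 118 to 126 mm above the tub's floor (x of tile_grip in the frame of tub_floor between -0.03 and 0.03 m and y of tile_grip in the frame of tub_floor between -0.045 and 0.045 m and angle between tile_grip's own z axis and vertical below 0.1 rad and z of tile_grip in the frame of tub_floor below 0.062 m and horizontal distance between lid_grip and tub_floor below 0.012 m and z of lid_grip in the frame of tub_floor between 0.118 and 0.126 m and angle between lid_grip's own z axis and vertical below 0.05 rad and angle between the x axis of lid_grip and the x axis of tub_floor, either way round below 0.15 rad); the robot touches nothing.
It fails at once if the orange tile is tipped more than 0.35 rad (angle between tile_grip's own z axis and vertical above 0.35 rad).
It fails at once if a grey tile is shifted or lifted by more than 10 mm (distance of any of side_tile_1_mid, side_tile_2_mid from where it was at the start of the episode above 0.01 m).
It fails at once if a food pack is moved by more than 20 mm (distance of any of pack_1_mid, pack_2_mid from where it was at the start of the episode above 0.02 m).
It fails at once if the jar or the scraper is moved by more than 30 mm (distance of any of jar_mid, scraper_grip from where it was at the start of the episode above 0.03 m).
It also fails if it takes over 64 s, if anything falls off the work surface, if the arm or the gripper's body presses on something with over 40 N, if the wrist force passes 120 N, or if a joint passes its speed limit or range.

### The arm

A 6-joint arm with a two-finger parallel gripper is mounted at the origin on the work surface. World frame = base frame: x ahead of the robot, y to its left, z up, the work surface at z = 0. Lengths are in mm, angles in rad, forces in N, time in s.
With the tool pointing down it reaches from about 425 to 950 mm from the base axis. Payload 14.7 kg.
Tool frame: the origin (TCP) lies on the centre line of the jaws, within the pads' length; the fingertips stand 11 mm ahead of it and the grasp point (between the pads) lies 8 mm behind it (r.tips_ahead is the distance from the TCP to the fingertips, in mm); x points along the fingers, z is the direction in which the jaws open and shut, and the axes are right-handed (so a half turn about x gives the same grasp; the last joint's range is limited). The gripper opens to 85 mm and grips with 20 to 120 N. Pads are 22 mm wide; open, the fingers measure 114 mm over their backs; the gripper's body (76 mm by 85 mm) begins 54 mm behind the grasp point. The pads swing forward as they close: fully open they stand 13 mm farther back than shut.
Start: joints at [-1.16, 0.48, 1.596, -0, 1.065, -0.047], TCP at [287.299, -583.054, 242.297] pointing down, gripper open.
Joint ranges: [-2.75, 2.75], [-0.82, 2.05], [0.23, 2.67], [-1.56, 4.7], [0.09, 2.69], [-2.92, 2.92]. Speed limits (rad/s): [1.89, 1.89, 2.39, 3.01, 3.01, 3.01].

### API

Orientations are given as a 3x3 rotation matrix whose columns are the frame's x, y, z axes.
In Python, from bench import status, vision, r gives the robot as it stands.
- The arm moves only by the tool arm_command, never from a script. Its argument "series" is a list of rows, each a list of 6 numbers: the shift along the tool's x, y, z in m, then the turn, a rotation vector about the tool's x, y, z in degrees. A call has 1 to 5 rows; each row is the pose to reach, as a shift and turn from the pose commanded when the call began, along the tool's axes at that moment; what a row does not reach only later rows make up. A row lasts 1/12 s, in which the tool goes at most 41.7 mm and 7.16 degrees, less where a joint would pass 70% of its speed; a pose out of reach is approached as far as the arm can. A call with a gripper value outside its range is refused whole. "claw" is the opening, from 0 (shut) to 1 (fully open), set as the call begins (left out, the last holds). The fingers move at their own pace and stop on an object; "grip_force" is the grip in N (left out, the last holds). Time passes only in rows, so rows that repeat a pose let the fingers close. It gives the time, the measured TCP pose, the force and the opening at its end, in the units of the state.
- status.read_state(): the state, without advancing time (a new reading comes with each control period).
- vision.get_image(name): name is "scene" or "side" or "wrist"; returns a dict with "img" (384x512x3 uint8, red, green, blue), "camera_matrix" (3x3 intrinsics, pixels), "xyz" and "attitude" of the camera in the world. Camera axes: x right, y down, z forward; pixel columns grow to the right and rows downward; lengths in mm; the calibration is good to about 2 mm. A picture is of the moment at which its call begins. There is no depth.
- r.job_done(): hands the job in, once; it reports no verdict.
The state is a dict: "time_s": time; "joint_positions": joint angles; "dq": joint speeds; "effort": joint torques, N m; "eef_pos": TCP position; "orientation": TCP orientation; "force": force on the tool from outside, world axes, zero at the start; "moment": the same for the moment, N m; "gripper_width": opening from 0.0 (shut) to 1.0 (fully open).
Only numpy, scipy, OpenCV 4.12 (cv2) and the standard library are available. Lean on these libraries where they do the work, as an engineer would, in place of code of your own. Each camera call takes 0.05 s, during which the arm holds its last target.

## Working session

There is one attempt and no reset: what is moved stays moved. The work goes in short steps, Python scripts to look and compute and a tool call to move; the robot and the scene stay as the last step left them, time stands still between calls to the robot, and variables do not carry over. Pictures are saved under pics/ and viewed, and the job is handed in when it is done.

Besides the shell and the picture viewer there is one more tool, called after "Emit:" by a JSON object that holds its "op" and its "data". arm_command: Moves the arm, as the interface text tells. Its arguments: {"type":"object","properties":{"series":{"type":"array","items":{"type":"array","items":{"type":"number"}}},"claw":{"type":"number"},"grip_force":{"type":"number"}},"required":["series"]}

```bash
ls; mkdir -p pics; python3 - <<'E'
from bench import status, vision, r
import cv2,numpy as np
s=status.read_state();print(s)
for n in ("scene","side","wrist"):
    d=vision.get_image(n);cv2.imwrite(f"pics/{n}0.png",d["img"][:,:,::-1]);print(n,d["camera_matrix"],d["xyz"],d["attitude"])
    np.savez(f"pics/{n}0.npz",**d)
E
```

```text
pics
{'time_s': 0.0, 'joint_positions': array([-1.15959167e+00,  4.80815339e-01,  1.59685940e+00, -3.30243172e-05,
        1.06509638e+00, -4.66261054e-02]), 'dq': array([ 0.00016519,  0.00184172,  0.00085436, -0.00063096, -0.00160042,
       -0.00159793]), 'effort': array([-2.75340979e-03, -9.50667071e+01, -4.30195820e+01, -2.45405918e-04,
        1.28748486e-02, -7.09797064e-05]), 'eef_pos': array([ 287.14044593, -582.70392937,  241.68848214]), 'orientation': array([[-4.97531906e-04,  8.97006347e-01,  4.42017381e-01],
       [ 1.06868147e-03,  4.42017660e-01, -8.97005711e-01],
       [-9.99999305e-01,  2.60868215e-05, -1.17853195e-03]]), 'force': array([ 0.14810168, -0.32354073,  0.2650126 ]), 'moment': array([ 0.05232234, -0.01708205, -0.07266438]), 'gripper_width': 0.9997498872331647}
scene [[376.39041364   0.         246.21748832]
 [  0.         376.39041364 194.61053997]
 [  0.           0.           1.        ]] [1173.5751031  -415.4094754   679.26378629] [[ 0.57203838  0.49107179 -0.65697838]
 [ 0.82021499 -0.33816765  0.46140005]
 [ 0.00441171 -0.80280205 -0.59622932]]
side [[353.46705119   0.         258.6897369 ]
 [  0.         353.46705119 190.23058022]
 [  0.           0.           1.        ]] [349.64027967 781.41893915 854.34023422] [[-0.98191195 -0.1392422   0.12829861]
 [-0.18917271  0.6931644  -0.6955119 ]
 [ 0.00791258 -0.70720204 -0.70696723]]
wrist [[341.39143473   0.         262.43851881]
 [  0.         341.39143473 195.42945794]
 [  0.           0.           1.        ]] [ 358.17370079 -548.91637661  373.35472904] [[ 4.41579976e-01 -8.54445589e-01 -2.73733191e-01]
 [-8.97221889e-01 -4.20556081e-01 -1.34630848e-01]
 [-8.54234870e-05  3.05049697e-01 -9.52336430e-01]]
```

View pics/scene0.png

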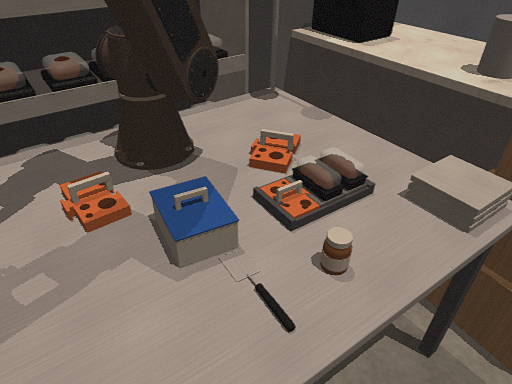

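View pics/side0.png

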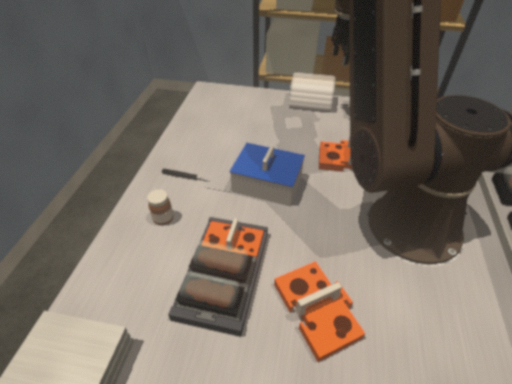

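View pics/wrist0.png

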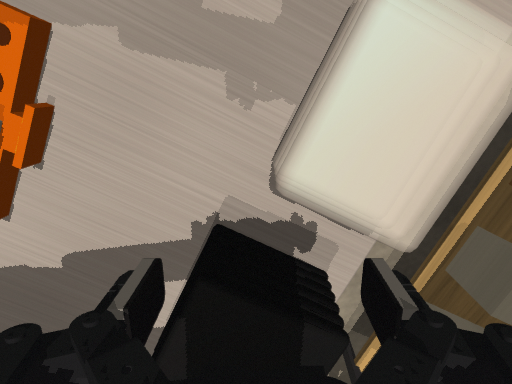

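The candidates for the orange tile (scene pixels) are the free tile at (95,203), the free tile at (275,150) and the tile in the deck at (290,197). The deck one fits, since it is smallest and sits interlocked with the grey tiles. The lid has only one candidate, at (193,205). I'll check this in close crops.

```bash
python3 - <<'E'
import cv2
a=cv2.imread("pics/scene0.png");b=cv2.imread("pics/side0.png")
def crop(im,x,y,w,h,k,n): cv2.imwrite(n,cv2.resize(im[y:y+h,x:x+w],None,fx=k,fy=k,interpolation=cv2.INTER_CUBIC))
crop(a,240,140,150,90,5,"pics/c1.png")
crop(a,140,170,110,100,6,"pics/c2.png")
crop(b,160,205,120,130,4.5,"pics/c3.png")
crop(b,220,135,100,75,7,"pics/c4.png")
E
```

```text
(no output)
```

View pics/c1.png

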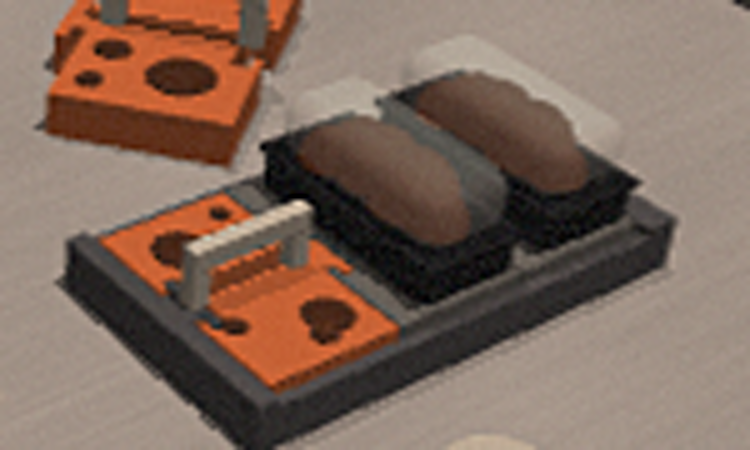

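View pics/c2.png

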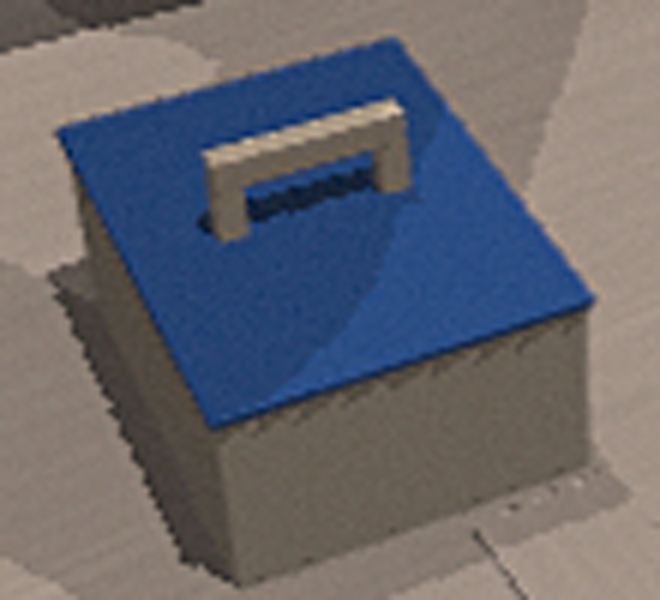

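View pics/c3.png

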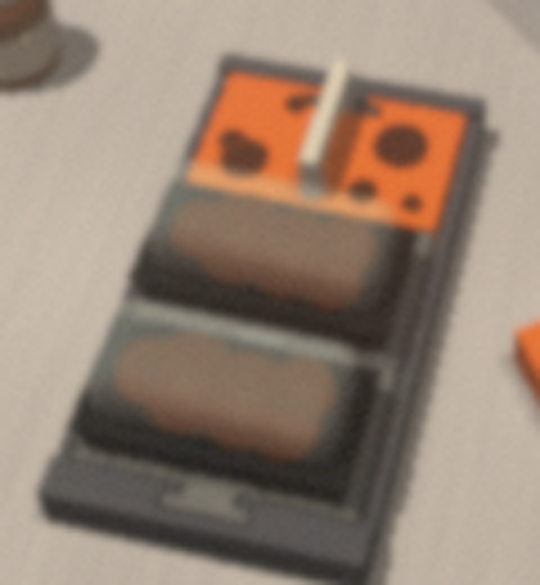

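View pics/c4.png

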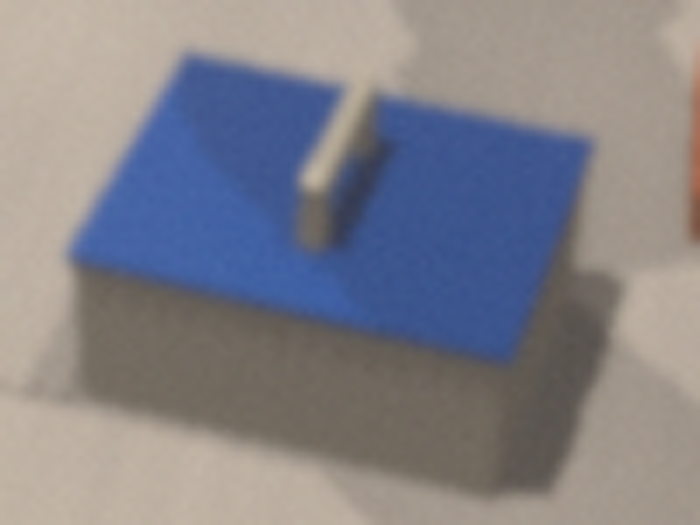

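c1 shows the orange tile in the deck's -y bay with two grey tiles and their packs beyond it. The free orange tiles at (95,203) and (275,150) are decoys. c2 and c4 show the blue lid on the tub. Next I'll solve for the poses.

```bash
cat > h.py <<'E'
import numpy as np
from scipy.optimize import least_squares
def load(n):
    d=np.load(n);return d["camera_matrix"],d["xyz"],d["attitude"]
def ray(cam,uv,z):
    K,t,R=cam; d=R@np.linalg.solve(K,np.array([uv[0],uv[1],1.]));return t+d*(z-t[2])/d[2]
def proj(cam,P):
    K,t,R=cam;c=(np.atleast_2d(P)-t)@R;p=c@K.T;return p[:,:2]/p[:,2:]
def rc(pts,k,ox,oy): return (np.array(pts,float)+.5)/k-.5+[ox,oy]
def fit(obs,x0):
    # obs: list of (cam, local pts xyz, px)
    def f(p):
        c,s=np.cos(p[2]),np.sin(p[2]);o=[]
        for cam,L,u in obs:
            L=np.array(L,float);W=np.c_[p[0]+c*L[:,0]-s*L[:,1],p[1]+s*L[:,0]+c*L[:,1],L[:,2]]
            o.append((proj(cam,W)-u).ravel())
        return np.concatenate(o)
    s=least_squares(f,x0,x_scale=[1,1,.01]);return s.x,s.fun
E
python3 - <<'E'
from h import *
S=load("pics/scene0.npz");D=load("pics/side0.npz")
a=rc([(58,130),(400,38),(593,300),(213,428)],6,140,170)
b=rc([(187,52),(592,140),(513,362),(72,255)],7,220,135)
print("lid scene",[ray(S,u,96).round(1)[:2] for u in a]);print("lid side",[ray(D,u,96).round(1)[:2] for u in b])
print("lidbar",ray(S,rc([(305,128)],6,140,170)[0],136),ray(D,rc([(337,137)],7,220,135)[0],136))
a2=rc([(205,153),(405,103)],6,140,170)
print("tilebar",ray(S,rc([(248,224)],5,240,140)[0],76),ray(D,rc([(325,112)],4.5,160,205)[0],76))
print("deck scene",[ray(S,u,36).round(1)[:2] for u in rc([(75,240),(268,400),(675,218)],5,240,140)])
print("deck side",[ray(D,u,36).round(1)[:2] for u in rc([(228,58),(487,102),(375,560),(45,497)],4.5,160,205)])
E
```

```text
lid scene [array([ 374.3, -165.3]), array([396.2,  -5.7]), array([602.3, -36.5]), array([ 582.9, -193.5])]
lid side [array([ 575.3, -191.4]), array([ 368.9, -162.3]), array([387.6,  -2.1]), array([594.4, -32.1])]
lidbar [484.95100868 -98.93559576 136.        ] [482.59094966 -91.49808846 136.        ]
tilebar [537.69886351 177.65043856  76.        ] [535.21603638 183.281092    76.        ]
deck scene [array([450.4, 122.5]), array([625.5, 121.2]), array([635.9, 432. ])]
deck side [array([620.1, 120.3]), array([442.2, 123.6]), array([447.1, 436.8]), array([628.4, 437.4])]
```

```bash
python3 - <<'E'
from h import *
S=load("pics/scene0.npz");D=load("pics/side0.npz")
A=106;B=81
lp=[(-A,-B,96),(-A,B,96),(A,B,96),(A,-B,96)]
a=rc([(58,130),(400,38),(593,300),(213,428)],6,140,170)
b=rc([(187,52),(592,140),(513,362),(72,255)],7,220,135)
lb=[lp[3],lp[0],lp[1],lp[2]]
for o in ([(S,lp,a)],[(D,lb,b)],[(S,lp,a),(D,lb,b)]):
    x,r=fit(o,[490,-95,-.14]);print("lid",x.round(3),np.abs(r).max())
A=91;B=160
sa=rc([(75,240),(268,400),(675,218)],5,240,140);sb=rc([(228,58),(487,102),(375,560),(45,497)],4.5,160,205)
sp=[(-A,-B,36),(A,-B,36),(A,B,36)];bp=[(A,-B,36),(-A,-B,36),(-A,B,36),(A,B,36)]
for o in ([(S,sp,sa)],[(D,bp,sb)],[(S,sp,sa),(D,bp,sb)]):
    x,r=fit(o,[540,280,0]);c,s=np.cos(x[2]),np.sin(x[2]);print("deck",x.round(3),np.abs(r).max(),"baya",x[0]+s*94,x[1]-c*94)
E
```

```text
lid [ 4.88367e+02 -1.00003e+02 -1.38000e-01] 1.2732033684876853
lid [ 4.81515e+02 -9.72850e+01 -1.31000e-01] 0.9349200395368484
lid [ 4.84526e+02 -9.87910e+01 -1.35000e-01] 1.7826001482496565
deck [ 5.40225e+02  2.80352e+02 -1.90000e-02] 1.0065029233285259 baya 538.4526677352336 186.3690920197538
deck [ 5.34816e+02  2.78343e+02 -1.60000e-02] 1.2896883036892177 baya 533.3175045625022 184.35540217853975
deck [ 5.36562e+02  2.79386e+02 -1.30000e-02] 1.8888384375508167 baya 535.3666474475317 185.39340059690193
```

```bash
python3 - <<'E'
from h import *
S=load("pics/scene0.npz");D=load("pics/side0.npz");W=load("pics/wrist0.npz")
def p(c,l,z):
  for n,u in l.items(): print(n,ray(c,u,z).round(0)[:2])
p(S,dict(d1l=(62,180),d1b=(80,227),d1r=(130,212),d1far=(110,190),lightpatch=(35,290),scrL=(222,262),scrtip=(292,326),jar=(338,268),cornerBL=(0,300)),0)
p(D,dict(d1a=(320,170),d1b=(350,168),blk1=(292,104),blk2=(332,108),scrap=(162,172),scr2=(215,188),jarb=(160,222)),0)
p(W,dict(orx=(52,25),or2=(10,215),blk=(275,190),blkt=(350,5),blkb=(400,250)),0)
E
```

```text
d1l [  29. -328.]
d1b [ 291. -344.]
d1r [ 306. -209.]
d1far [ 169. -221.]
lightpatch [ 451. -487.]
scrL [618. -96.]
scrtip [851. -72.]
jar [792. 123.]
cornerBL [ 437. -555.]
d1a [ 306. -205.]
d1b [ 199. -238.]
blk1 [ 461. -631.]
blk2 [ 282. -634.]
scrap [863. -82.]
scr2 [654. -40.]
jarb [781. 140.]
orx [ 318. -337.]
or2 [  99. -347.]
blk [ 263. -612.]
blkt [ 463. -592.]
blkb [ 262. -782.]
```

```bash
cat > go.py <<'E'
import sys,numpy as np
from bench import status
from scipy.spatial.transform import Rotation as Ro
def row(x,y,z,yaw):
    s=status.read_state();R=s["orientation"];p=s["eef_pos"]
    c,n=np.cos(yaw),np.sin(yaw)
    # tool x down, z = jaw dir; y = z cross x
    zx=np.array([c,n,0]);xx=np.array([0,0,-1.]);T=np.c_[xx,np.cross(zx,xx),zx]
    d=R.T@(np.array([x,y,z])-p)/1000
    rv=np.degrees(Ro.from_matrix(R.T@T).as_rotvec())
    print("pos",p.round(1),"jaw",np.arctan2(R[1,2],R[0,2]).round(3),"row",d.round(4),rv.round(2),"F",s["force"].round(1),"w",round(s["gripper_width"],3),"t",s["time_s"])
if __name__=="__main__": row(*map(float,sys.argv[1:5]))
E
python3 go.py 484.5 -98 240 -0.135
```

```text
pos [ 287.2 -582.8  241.8] jaw -1.113 row [ 0.0021  0.3913 -0.3476] [-5.604e+01 -5.000e-02 -3.000e-02] F [-1.   0.4 -0.3] w 0.999 t 0.15
```

Emit:
{"op": "arm_command", "data": {"series": [[0.002,0.391,-0.348,-56,0,0],[0.002,0.391,-0.348,-56,0,0],[0.002,0.391,-0.348,-56,0,0],[0.002,0.391,-0.348,-56,0,0],[0.002,0.391,-0.348,-56,0,0]], "claw": 1}}

```text
time_s: 0.57
eef_pos: [365.8, -388.2, 241.3]
orientation: [[-0.0, 0.464, 0.886], [0.0, 0.886, -0.464], [-1.0, 0.0, -0.0]]
force: [1.7, -0.1, -0.3]
gripper_width: 1.002
```

```bash
python3 go.py 484.5 -98 240 -0.135
```

```text
pos [ 365.8 -388.2  241.3] jaw -0.482 row [ 0.0014  0.3121 -0.0294] [-1.99e+01 -1.00e-02 -1.00e-02] F [ 1.7 -0.1 -0.3] w 1.002 t 0.5667
```

Emit:
{"op": "arm_command", "data": {"series": [[0.001,0.312,-0.029,-19.9,0,0],[0.001,0.312,-0.029,-19.9,0,0],[0.001,0.312,-0.029,-19.9,0,0],[0.001,0.312,-0.029,-19.9,0,0],[0.001,0.312,-0.029,-19.9,0,0]]}}

```text
time_s: 0.98
eef_pos: [446.1, -195.8, 240.9]
orientation: [[0.0, 0.14, 0.99], [-0.0, 0.99, -0.14], [-1.0, -0.0, 0.0]]
force: [1.3, -0.5, -0.1]
gripper_width: 1.005
```

```bash
python3 go.py 484.5 -98 240 -0.135
```

```text
pos [ 446.1 -195.8  240.9] jaw -0.14 row [0.0009 0.1022 0.0243] [-0.29  0.01  0.  ] F [ 1.3 -0.5 -0.1] w 1.005 t 0.9833
```

Emit:
{"op": "arm_command", "data": {"series": [[0.001,0.102,0.024,-0.3,0,0],[0.001,0.102,0.024,-0.3,0,0],[0.001,0.102,0.024,-0.3,0,0],[0.001,0.102,0.024,-0.3,0,0]]}}

```text
time_s: 1.32
eef_pos: [485.0, -96.4, 239.8]
orientation: [[0.0, 0.132, 0.991], [0.001, 0.991, -0.132], [-1.0, 0.001, 0.0]]
force: [-0.3, -1.0, -0.7]
gripper_width: 0.998
```

```bash
cat > look.py <<'E'
import sys,cv2,numpy as np
from bench import vision
n,tag=sys.argv[1:3]
d=vision.get_image(n);np.savez(f"pics/{tag}.npz",**d);im=d["img"][:,:,::-1]
if len(sys.argv)>3:
    x,y,w,h,k=map(float,sys.argv[3:8]);x,y,w,h=map(int,(x,y,w,h));im=cv2.resize(im[y:y+h,x:x+w],None,fx=k,fy=k,interpolation=cv2.INTER_CUBIC)
cv2.imwrite(f"pics/{tag}.png",im)
E
python3 go.py 484.5 -98 240 -0.135; python3 look.py wrist w1 0 0 512 384 1.5
```

```text
pos [485.  -96.4 239.8] jaw -0.132 row [-0.0002 -0.0016 -0.0003] [ 0.17  0.01 -0.05] F [-0.3 -1.  -0.7] w 0.998 t 1.3167
```

View pics/w1.png

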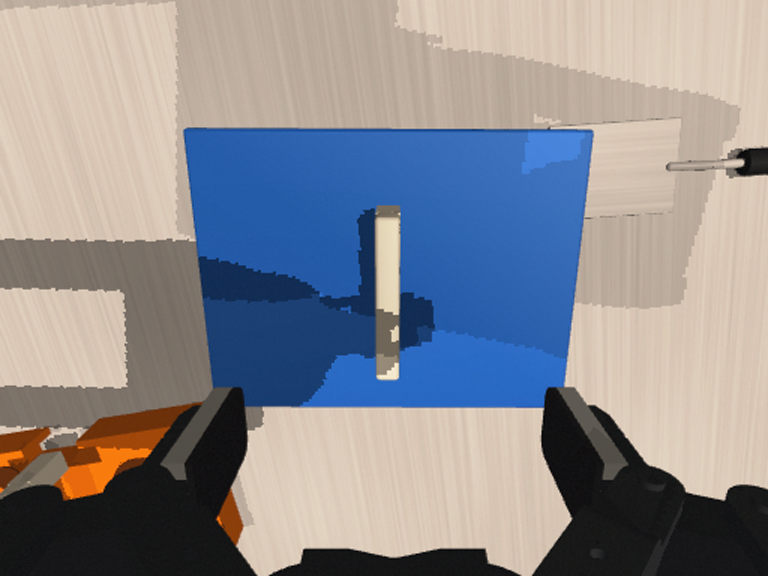

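```bash
python3 - <<'E'
from h import *
W=load("pics/w1.npz");A=106;B=81
u=rc([(184,128),(593,130),(565,407),(213,407)],1.5,0,0)
x,r=fit([(W,[(-A,B,96),(A,B,96),(A,-B,96),(-A,-B,96)],u)],[484,-98,-.13]);print(x,r.round(1))
u=rc([(376,217),(400,217),(399,380),(376,380)],1.5,0,0)
x,r=fit([(W,[(-6,42,136),(6,42,136),(6,-42,136),(-6,-42,136)],u)],[484,-98,-.13]);print(x,r.round(1))
E
python3 go.py 486 -97 120 -0.135
```

```text
[ 4.82895634e+02 -9.91352302e+01 -1.34933524e-01] [-1.6 -0.1  1.8 -0.7 -1.3  1.   1.1  0.5]
[ 4.82790565e+02 -9.88227911e+01 -1.38942310e-01] [-0.7 -0.4  0.7 -0.3  0.2  0.5 -0.2  0.4]
pos [484.4 -98.2 239.7] jaw -0.132 row [0.1197 0.0014 0.0014] [ 0.18 -0.01 -0.01] F [-1.   0.4 -0.3] w 1.001 t 1.3667
```

Emit:
{"op": "arm_command", "data": {"series": [[0.04,-0.001,-0.001,0.3,0,0],[0.08,-0.001,-0.001,0.3,0,0],[0.11,-0.001,-0.001,0.3,0,0],[0.1195,-0.001,-0.001,0.3,0,0],[0.1195,-0.001,-0.001,0.3,0,0]]}}

```text
time_s: 1.78
eef_pos: [481.1, -101.4, 118.5]
orientation: [[-0.004, 0.141, 0.99], [0.001, 0.99, -0.141], [-1.0, 0.0, -0.005]]
force: [-0.2, 0.2, 1.2]
gripper_width: 0.998
```

Emit:
{"op": "arm_command", "data": {"series": [[0,0,0,0,0,0],[0,0,0,0,0,0],[0,0,0,0,0,0],[0,0,0,0,0,0],[0,0,0,0,0,0]], "claw": 0, "grip_force": 60}}

```text
time_s: 2.2
eef_pos: [483.4, -101.2, 121.4]
orientation: [[0.002, 0.14, 0.99], [-0.0, 0.99, -0.14], [-1.0, -0.0, 0.002]]
force: [-0.5, 0.1, 0.2]
gripper_width: 0.298
```

```bash
python3 go.py 483.2 -99 120 -0.137; python3 look.py wrist w2
```

```text
pos [ 483.4 -101.2  121.4] jaw -0.141 row [ 0.0014  0.0021 -0.0006] [-0.21  0.1   0.01] F [-0.5  0.1  0.2] w 0.298 t 2.2
```

View pics/w2.png

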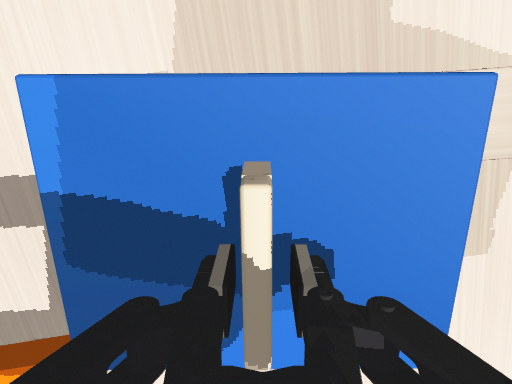

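The fingers straddle the lid's bar at (257,260) and are still closing.

Emit:
{"op": "arm_command", "data": {"series": [[0,0,0,0,0,0],[0,0,0,0,0,0],[0,0,0,0,0,0]]}}

```text
time_s: 2.5
eef_pos: [483.1, -101.0, 121.1]
orientation: [[0.001, 0.14, 0.99], [-0.0, 0.99, -0.14], [-1.0, -0.0, 0.001]]
force: [-2.7, -0.1, 13.4]
gripper_width: 0.13
```

```bash
python3 go.py 483.2 -99 200 -0.137
```

```text
pos [ 483.1 -101.   121.1] jaw -0.14 row [-0.0789  0.002  -0.0001] [-0.19  0.05  0.01] F [-2.7 -0.1 13.4] w 0.13 t 2.5
```

Emit:
{"op": "arm_command", "data": {"series": [[-0.01,0,0,0,0,0],[-0.025,0,0,0,0,0],[-0.045,0,0,0,0,0],[-0.07,0,0,0,0,0],[-0.07,0,0,0,0,0]]}}

```text
time_s: 2.92
eef_pos: [484.7, -101.4, 194.5]
orientation: [[0.005, 0.14, 0.99], [-0.001, 0.99, -0.14], [-1.0, -0.001, 0.005]]
force: [2.0, 0.6, -1.7]
gripper_width: 0.127
```

```bash
python3 go.py 520 -335 190 -0.137;python3 look.py side s2 180 80 200 150 4
```

```text
pos [ 484.7 -101.4  194.5] jaw -0.141 row [ 0.005  -0.2263  0.0676] [-0.2   0.3   0.04] F [ 2.   0.6 -1.7] w 0.127 t 2.9167
```

View pics/s2.png

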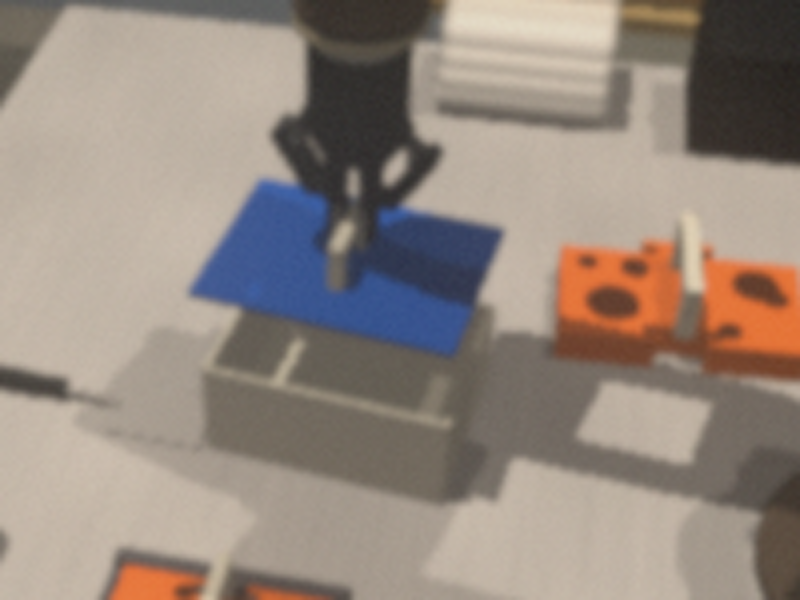

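The lid is lifted and level at about (345,265), and the tub is open below it. Next, carry it to the bare counter.

Emit:
{"op": "arm_command", "data": {"series": [[0.0,-0.025,0.007,0,0,0],[0.0,-0.06,0.018,0,0,0],[0.0,-0.1,0.03,0,0,0],[0.0,-0.14,0.042,0,0,0],[0.0,-0.175,0.053,0,0,0]]}}

```text
time_s: 3.38
eef_pos: [510.4, -283.8, 189.6]
orientation: [[-0.001, 0.14, 0.99], [0.0, 0.99, -0.14], [-1.0, 0.0, -0.001]]
force: [0.2, 0.8, -2.1]
gripper_width: 0.124
```

Emit:
{"op": "arm_command", "data": {"series": [[0.0,-0.028,0.008,0,0,0],[0.0,-0.045,0.013,0,0,0],[0.0,-0.051,0.015,0,0,0],[0.0,-0.051,0.015,0,0,0]]}}

```text
time_s: 3.72
eef_pos: [518.1, -335.2, 189.3]
orientation: [[-0.001, 0.142, 0.99], [0.001, 0.99, -0.142], [-1.0, 0.0, -0.001]]
force: [-0.3, 0.3, -2.8]
gripper_width: 0.124
```

```bash
python3 go.py 520 -335 46 -0.137;python3 look.py side s3 180 60 200 150 4
```

```text
pos [ 518.1 -335.2  189.3] jaw -0.142 row [0.1433 0.0004 0.002 ] [-0.3  -0.06 -0.03] F [-0.3  0.3 -2.8] w 0.124 t 3.7167
```

View pics/s3.png

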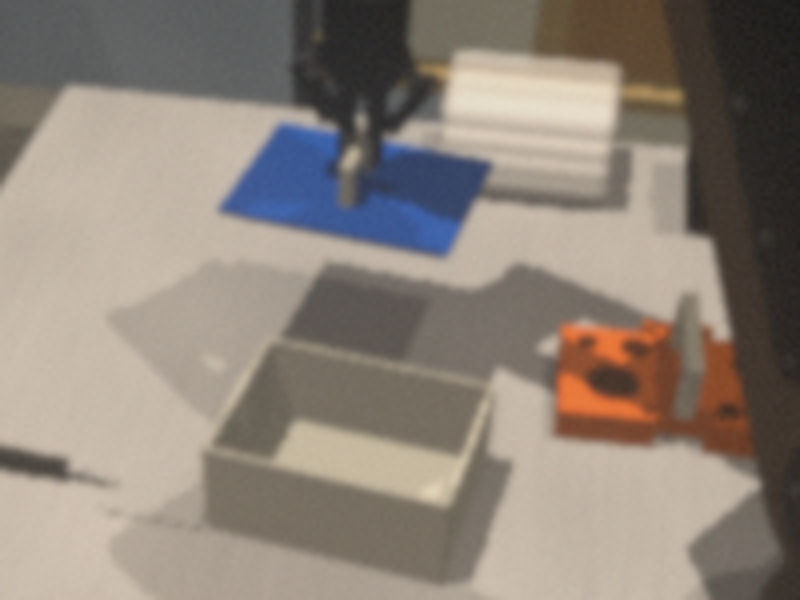

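The lid is held level over bare counter, clear of the tub and the decoy. Lower it.

Emit:
{"op": "arm_command", "data": {"series": [[0.03,0,0,0,0,0],[0.065,0,0,0,0,0],[0.1,0,0,0,0,0],[0.125,0,0,0,0,0],[0.135,0,0,0,0,0]]}}

```text
time_s: 4.18
eef_pos: [516.4, -331.2, 51.9]
orientation: [[-0.005, 0.139, 0.99], [0.003, 0.99, -0.139], [-1.0, 0.003, -0.005]]
force: [-1.2, 1.1, -3.2]
gripper_width: 0.128
```

Emit:
{"op": "arm_command", "data": {"series": [[0.004,0,0,0,0,0],[0.008,0,0,0,0,0],[0.011,0,0,0,0,0],[0.013,0,0,0,0,0],[0.013,0,0,0,0,0]]}}

```text
time_s: 4.6
eef_pos: [518.9, -334.5, 43.2]
orientation: [[0.001, 0.14, 0.99], [-0.001, 0.99, -0.14], [-1.0, -0.001, 0.001]]
force: [-0.8, 0.1, -1.9]
gripper_width: 0.133
```

```bash
python3 go.py 518 -335 41 -0.142
```

```text
pos [ 518.9 -334.5   43.2] jaw -0.141 row [ 0.0022 -0.0006 -0.0009] [0.08 0.07 0.04] F [-0.8  0.1 -1.9] w 0.133 t 4.6
```

Emit:
{"op": "arm_command", "data": {"series": [[0.001,0,0,0,0,0],[0.002,0,0,0,0,0],[0.003,0,0,0,0,0],[0.003,0,0,0,0,0]]}}

```text
time_s: 4.93
eef_pos: [518.9, -334.6, 41.1]
orientation: [[0.001, 0.14, 0.99], [-0.001, 0.99, -0.14], [-1.0, -0.001, 0.001]]
force: [-6.0, 4.0, 23.2]
gripper_width: 0.131
```

Emit:
{"op": "arm_command", "data": {"series": [[0,0,0,0,0,0],[0,0,0,0,0,0],[0,0,0,0,0,0],[0,0,0,0,0,0],[0,0,0,0,0,0]], "claw": 1}}

```text
time_s: 5.35
eef_pos: [518.5, -334.3, 39.3]
orientation: [[-0.0, 0.14, 0.99], [0.0, 0.99, -0.14], [-1.0, 0.0, -0.0]]
force: [-0.6, -0.4, 0.1]
gripper_width: 0.83
```

Emit:
{"op": "arm_command", "data": {"series": [[0,0,0,0,0,0],[0,0,0,0,0,0],[0,0,0,0,0,0],[0,0,0,0,0,0],[0,0,0,0,0,0]]}}

```text
time_s: 5.77
eef_pos: [518.5, -334.3, 39.3]
orientation: [[-0.0, 0.14, 0.99], [0.0, 0.99, -0.14], [-1.0, 0.0, -0.0]]
force: [-0.2, -0.2, -0.1]
gripper_width: 0.997
```

```bash
python3 go.py 518 -335 41 -0.142;python3 look.py wrist w3
```

```text
pos [ 518.5 -334.3   39.3] jaw -0.141 row [-0.0017 -0.0008 -0.0004] [ 0.08 -0.   -0.  ] F [-0.2 -0.2 -0.1] w 0.997 t 5.7667
```

View pics/w3.png

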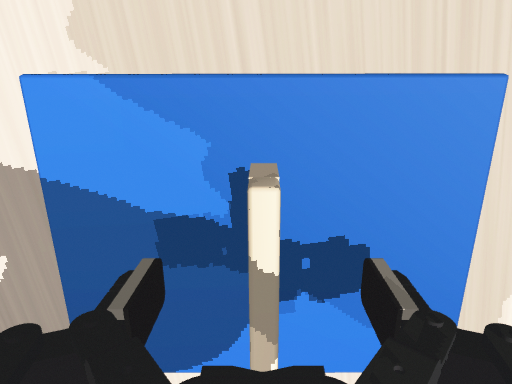

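The lid lies flat and is released, with its bar at (263,270) between the open fingers. Go up and over to the tile.

Emit:
{"op": "arm_command", "data": {"series": [[-0.03,0,0,0,0,0],[-0.07,0,0,0,0,0],[-0.11,0,0,0,0,0],[-0.15,0,0,0,0,0],[-0.19,0,0,0,0,0]]}}

```text
time_s: 6.23
eef_pos: [518.1, -334.0, 231.3]
orientation: [[-0.0, 0.14, 0.99], [0.0, 0.99, -0.14], [-1.0, 0.0, -0.0]]
force: [1.1, -1.3, 0.3]
gripper_width: 1.003
```

```bash
python3 go.py 536 184 250 -0.015
```

```text
pos [ 518.1 -334.   231.3] jaw -0.141 row [-0.0186  0.5154 -0.0549] [-7.2  -0.01 -0.01] F [ 1.1 -1.3  0.3] w 1.003 t 6.2333
```

Emit:
{"op": "arm_command", "data": {"series": [[-0.018,0.515,-0.055,-7.2,0,0],[-0.018,0.515,-0.055,-7.2,0,0],[-0.018,0.515,-0.055,-7.2,0,0],[-0.018,0.515,-0.055,-7.2,0,0],[-0.018,0.515,-0.055,-7.2,0,0]]}}

```text
time_s: 6.65
eef_pos: [525.2, -124.5, 236.9]
orientation: [[0.0, 0.016, 1.0], [-0.0, 1.0, -0.016], [-1.0, -0.0, 0.0]]
force: [0.6, -0.6, 0.1]
gripper_width: 0.998
```

```bash
python3 go.py 536 184 250 -0.015
```

```text
pos [ 525.2 -124.5  236.9] jaw -0.016 row [-0.0132  0.3086  0.006 ] [-0.03  0.02  0.  ] F [ 0.6 -0.6  0.1] w 0.998 t 6.65
```

Emit:
{"op": "arm_command", "data": {"series": [[-0.013,0.309,0.006,0,0,0],[-0.013,0.309,0.006,0,0,0],[-0.013,0.309,0.006,0,0,0],[-0.013,0.309,0.006,0,0,0],[-0.013,0.309,0.006,0,0,0]]}}

```text
time_s: 7.07
eef_pos: [532.4, 83.9, 245.6]
orientation: [[0.0, 0.015, 1.0], [0.0, 1.0, -0.015], [-1.0, 0.0, 0.0]]
force: [1.6, 0.1, -0.2]
gripper_width: 0.998
```

```bash
python3 go.py 536 184 250 -0.015
```

```text
pos [532.4  83.9 245.6] jaw -0.015 row [-0.0044  0.1002  0.0021] [-0.    0.02 -0.  ] F [ 1.6  0.1 -0.2] w 0.998 t 7.0667
```

Emit:
{"op": "arm_command", "data": {"series": [[-0.004,0.04,0.002,0,0,0],[-0.004,0.08,0.002,0,0,0],[-0.004,0.1,0.002,0,0,0],[-0.004,0.1,0.002,0,0,0],[-0.004,0.1,0.002,0,0,0]]}}

```text
time_s: 7.48
eef_pos: [536.0, 182.9, 249.2]
orientation: [[-0.0, 0.013, 1.0], [-0.0, 1.0, -0.013], [-1.0, -0.0, -0.0]]
force: [-0.0, 0.4, -0.1]
gripper_width: 0.999
```

```bash
python3 go.py 536 184 250 -0.015;python3 look.py wrist w4 0 0 512 384 1.5; python3 look.py side s4
```

```text
pos [536.  182.9 249.2] jaw -0.013 row [-0.0008  0.0011  0.    ] [ 0.14 -0.01  0.01] F [-0.   0.4 -0.1] w 0.999 t 7.4833
```

View pics/w4.png

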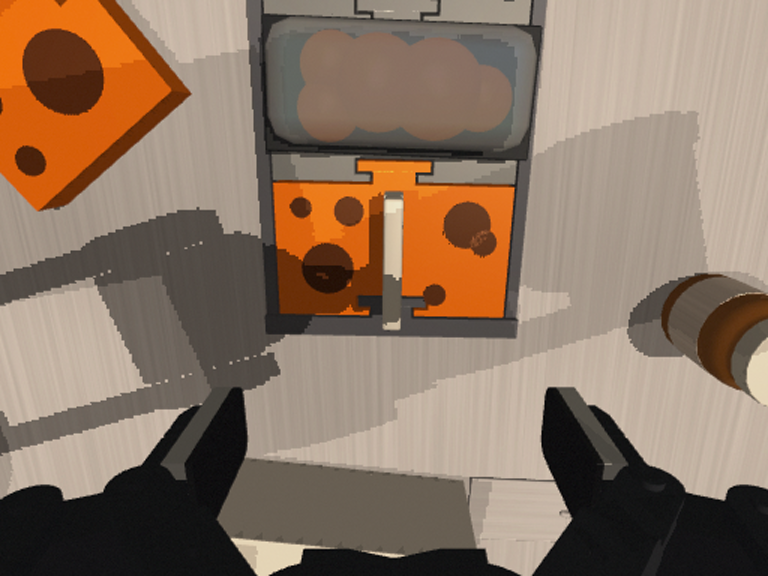

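View pics/s4.png

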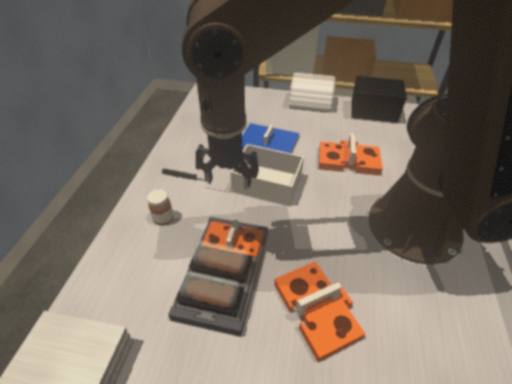

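The wrist view shows the deck's orange tile, its bar running (394,198) to (392,330), key toward the pack. Fit it:

```bash
python3 - <<'E'
from h import *
W=load("pics/w4.npz");A=80;B=46
u=rc([(272,181),(517,185),(505,319),(279,314)],1.5,0,0)
x,r=fit([(W,[(-A,B,36),(A,B,36),(A,-B,36),(-A,-B,36)],u)],[536,184,-.01]);print(x,r.round(1))
u=rc([(384,198),(403,198),(401,330),(383,330)],1.5,0,0)
x,r=fit([(W,[(-6,42,76),(6,42,76),(6,-42,76),(-6,-42,76)],u)],[536,184,-.01]);print(x,r.round(1))
E
python3 go.py 536 184 60 -0.015
```

```text
[ 5.36436552e+02  1.79481906e+02 -3.20226052e-02] [ 1.1  0.6 -1.1  1.1 -0.9 -1.5  0.9 -0.8]
[ 5.36112203e+02  1.79676286e+02 -2.44779779e-02] [-0.5 -0.2  0.4 -0.1  0.3  0.2 -0.2  0.1]
pos [536.1 181.2 249.2] jaw -0.015 row [ 1.892e-01  2.900e-03 -1.000e-04] [ 0.   -0.02  0.02] F [-0.1 -0.3  0.6] w 1.0 t 7.5833
```

Emit:
{"op": "arm_command", "data": {"series": [[0.04,0,0,0.3,0,0],[0.08,0,0,0.3,0,0],[0.12,0,0,0.3,0,0],[0.12,0,0,0.3,0,0],[0.12,0,0,0.3,0,0]]}}

```text
time_s: 8.0
eef_pos: [535.2, 180.3, 128.5]
orientation: [[-0.004, 0.022, 1.0], [-0.001, 1.0, -0.022], [-1.0, -0.001, -0.004]]
force: [1.0, 0.6, 0.9]
gripper_width: 1.0
```

```bash
python3 go.py 536 181 61 -0.022;python3 look.py wrist w5 0 0 512 384 1.5
```

```text
pos [535.2 180.3 128.5] jaw -0.022 row [0.0675 0.0008 0.001 ] [ 0.02 -0.23  0.07] F [1.  0.6 0.9] w 1.0 t 8.0
```

View pics/w5.png

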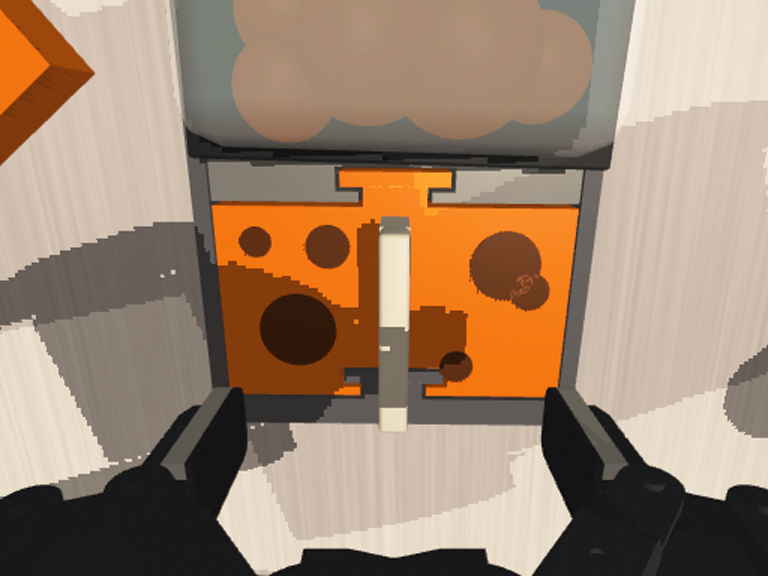

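The bar runs from (394,232) to (393,432) and lies square to the jaws. One more fit before descending.

```bash
python3 - <<'E'
from h import *
W=load("pics/w5.npz")
u=rc([(379,233),(410,233),(407,432),(380,432)],1.5,0,0)
x,r=fit([(W,[(-6,42,76),(6,42,76),(6,-42,76),(-6,-42,76)],u)],[536,184,-.01]);print(x,r.round(1))
E
python3 go.py 536 182 60 -0.022
```

```text
[ 5.36015434e+02  1.79975916e+02 -2.66835996e-02] [-0.7 -0.5  0.7 -0.4  0.7  0.7 -0.7  0.6]
pos [536.7 180.9 130.3] jaw -0.021 row [ 0.0703  0.0011 -0.0007] [ 0.03 -0.03  0.01] F [0.5 0.8 0.7] w 1.003 t 8.05
```

Emit:
{"op": "arm_command", "data": {"series": [[0.03,0,-0.001,0.2,0,0],[0.055,0,-0.001,0.2,0,0],[0.069,0,-0.001,0.2,0,0],[0.069,0,-0.001,0.2,0,0],[0.069,0,-0.001,0.2,0,0]]}}

```text
time_s: 8.47
eef_pos: [536.6, 181.8, 62.4]
orientation: [[0.002, 0.024, 1.0], [0.001, 1.0, -0.024], [-1.0, 0.001, 0.002]]
force: [0.2, 0.8, -0.1]
gripper_width: 0.998
```

Emit:
{"op": "arm_command", "data": {"series": [[0,0,0,0,0,0],[0,0,0,0,0,0],[0,0,0,0,0,0],[0,0,0,0,0,0],[0,0,0,0,0,0]], "claw": 0, "grip_force": 50}}

```text
time_s: 8.88
eef_pos: [535.6, 181.9, 60.9]
orientation: [[0.001, 0.024, 1.0], [0.0, 1.0, -0.024], [-1.0, 0.0, 0.001]]
force: [-0.1, -0.7, -0.3]
gripper_width: 0.301
```

Emit:
{"op": "arm_command", "data": {"series": [[0,0,0,0,0,0],[0,0,0,0,0,0],[0,0,0,0,0,0],[0,0,0,0,0,0]]}}

```text
time_s: 9.22
eef_pos: [535.4, 181.8, 60.7]
orientation: [[0.0, 0.024, 1.0], [0.0, 1.0, -0.024], [-1.0, 0.0, 0.0]]
force: [-1.0, -0.4, 8.1]
gripper_width: 0.128
```

```bash
python3 go.py 536 182 61 -0.022
```

```text
pos [535.4 181.8  60.7] jaw -0.024 row [-0.0003  0.0002  0.0006] [-0.11  0.02 -0.01] F [-1.  -0.4  8.1] w 0.128 t 9.2167
```

Emit:
{"op": "arm_command", "data": {"series": [[-0.002,0,0,0,0,0],[-0.005,0,0,0,0,0],[-0.008,0,0,0,0,0],[-0.012,0,0,0,0,0],[-0.016,0,0,0,0,0]]}}

```text
time_s: 9.63
eef_pos: [535.2, 181.8, 76.7]
orientation: [[-0.0, 0.024, 1.0], [-0.0, 1.0, -0.024], [-1.0, -0.0, -0.0]]
force: [-0.7, -0.3, -3.5]
gripper_width: 0.127
```

Emit:
{"op": "arm_command", "data": {"series": [[-0.004,0,0,0,0,0],[-0.009,0,0,0,0,0],[-0.014,0,0,0,0,0],[-0.019,0,0,0,0,0],[-0.024,0,0,0,0,0]]}}

```text
time_s: 10.05
eef_pos: [535.4, 181.8, 101.0]
orientation: [[0.0, 0.024, 1.0], [0.0, 1.0, -0.024], [-1.0, 0.0, 0.0]]
force: [0.5, 0.6, -2.9]
gripper_width: 0.129
```

```bash
python3 go.py 536 182 200 -0.022;python3 look.py scene s5 240 110 150 110 5
```

```text
pos [535.4 181.8 101. ] jaw -0.024 row [-0.099   0.0002  0.0007] [-0.1   0.01 -0.  ] F [ 0.5  0.6 -2.9] w 0.129 t 10.05
```

View pics/s5.png

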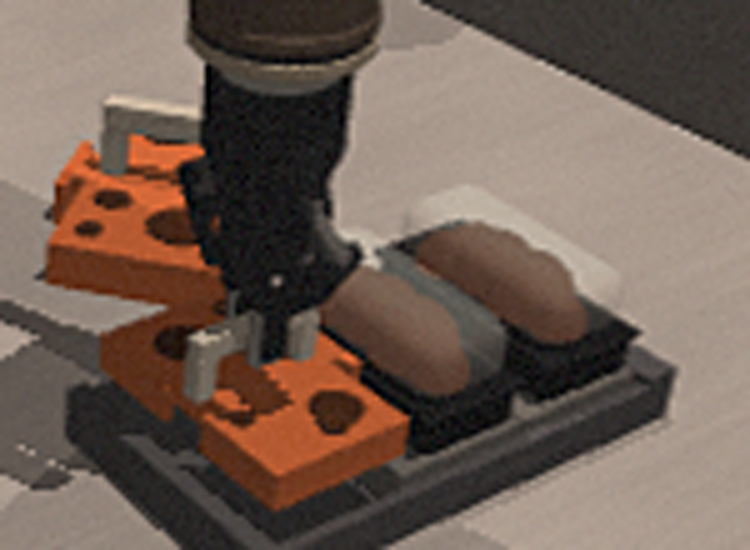

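The tile is out straight and level, and the grey tiles and packs haven't moved. Keep lifting, then carry it to the tub.

Emit:
{"op": "arm_command", "data": {"series": [[-0.01,0,0,0,0,0],[-0.03,0,0,0,0,0],[-0.055,0,0,0,0,0],[-0.08,0,0,0,0,0],[-0.09,0,0,0,0,0]]}}

```text
time_s: 10.52
eef_pos: [536.4, 182.2, 193.7]
orientation: [[0.003, 0.024, 1.0], [0.001, 1.0, -0.024], [-1.0, 0.001, 0.003]]
force: [1.1, -0.3, -1.4]
gripper_width: 0.133
```

```bash
python3 go.py 482 -106 190 -0.137
```

```text
pos [536.4 182.2 193.7] jaw -0.024 row [ 0.0032 -0.2894 -0.0476] [ 6.49  0.19 -0.07] F [ 1.1 -0.3 -1.4] w 0.133 t 10.5167
```

Emit:
{"op": "arm_command", "data": {"series": [[0.0,-0.015,-0.002,0.4,0,0],[0.0,-0.04,-0.006,1,0,0],[0.0,-0.075,-0.012,1.8,0,0],[0.0,-0.11,-0.018,2.6,0,0],[0.0,-0.145,-0.024,3.4,0,0]]}}

```text
time_s: 10.93
eef_pos: [506.6, 35.9, 189.6]
orientation: [[-0.001, 0.083, 0.997], [-0.0, 0.997, -0.083], [-1.0, -0.0, -0.001]]
force: [0.5, 0.5, -3.2]
gripper_width: 0.132
```

Emit:
{"op": "arm_command", "data": {"series": [[0.0,-0.035,-0.008,0.8,0,0],[0.0,-0.07,-0.016,1.6,0,0],[0.0,-0.1,-0.024,2.4,0,0],[0.0,-0.12,-0.028,2.8,0,0],[0.0,-0.13,-0.03,3,0,0]]}}

```text
time_s: 11.35
eef_pos: [465.5, -92.0, 189.7]
orientation: [[-0.001, 0.138, 0.99], [-0.0, 0.99, -0.138], [-1.0, -0.0, -0.001]]
force: [-0.1, -0.0, -3.2]
gripper_width: 0.128
```

```bash
python3 go.py 482 -106 190 -0.137
```

```text
pos [465.5 -92.  189.7] jaw -0.138 row [-0.0003 -0.0116  0.0183] [-0.06 -0.08  0.01] F [-0.1 -0.  -3.2] w 0.128 t 11.35
```

Emit:
{"op": "arm_command", "data": {"series": [[0.0,-0.006,0.009,0,0,0],[0.0,-0.012,0.018,0,0,0],[0.0,-0.012,0.018,0,0,0],[0.0,-0.012,0.018,0,0,0]]}}

```text
time_s: 11.68
eef_pos: [484.4, -103.7, 190.1]
orientation: [[0.0, 0.135, 0.991], [0.0, 0.991, -0.135], [-1.0, 0.0, 0.0]]
force: [-0.7, 0.1, -3.5]
gripper_width: 0.13
```

```bash
python3 go.py 482 -106 54 -0.137;python3 look.py wrist w6;python3 look.py scene s6 130 120 130 150 4;python3 look.py side s6b 200 80 140 130 4.5
```

```text
pos [ 484.4 -103.7  190.1] jaw -0.135 row [ 0.1361 -0.0026 -0.0021] [ 0.12  0.01 -0.01] F [-0.7  0.1 -3.5] w 0.13 t 11.6833
```

View pics/w6.png

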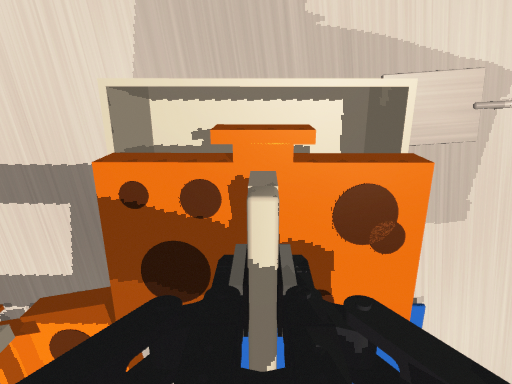

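View pics/s6.png

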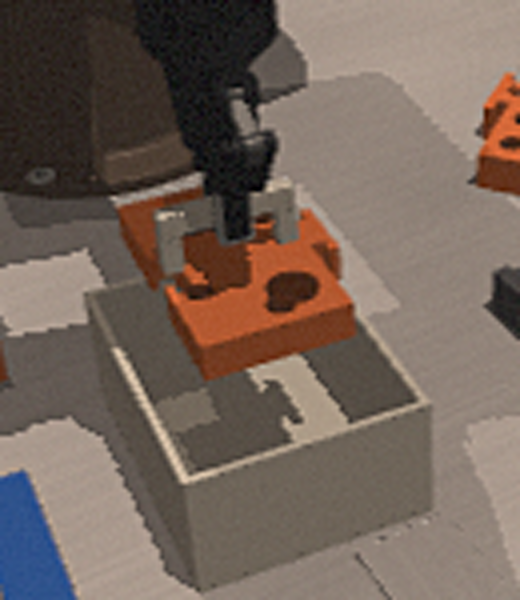

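View pics/s6b.png

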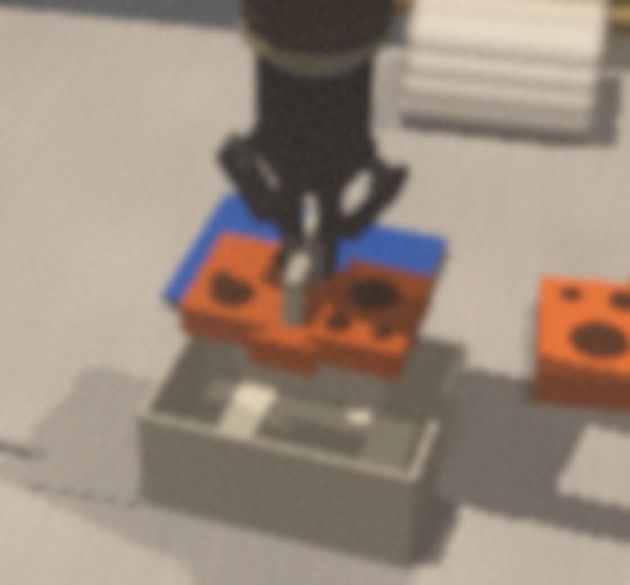

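The tile hangs level over the open tub in all three views. Quick check of the tub's pose from its rim corners, at (87,292), (188,483) and (432,403) in the scene crop:

```bash
python3 - <<'E'
from h import *
S=load("pics/s6.npz");D=load("pics/s6b.npz");W=load("pics/w6.npz");A=103;B=78
a=rc([(87,292),(188,483),(432,403)],4,130,120)
x,r=fit([(S,[(-A,-B,90),(A,-B,90),(A,B,90)],a)],[483,-99,-.13]);print(x,r.round(1))
b=rc([(142,408),(418,478)],4.5,200,80)
x,r=fit([(D,[(A,B,90),(-A,B,90)],b)],[483,-99,-.13]);print(x,r.round(1))
x,r=fit([(W,[(-A,B,90),(A,B,90)],np.array([(99,79),(416,79)]))],[483,-99,-.13]);print(x,r.round(1))
E
```

```text
[ 4.85786976e+02 -9.73573429e+01 -1.36387928e-01] [-0.3 -0.3 -0.4  0.2  0.8 -0.1]
[ 4.78832971e+02 -1.03424402e+02 -1.58010975e-01] [ 0.1  0.  -0.1 -0. ]
[ 4.82793227e+02 -9.98116862e+01 -1.35379305e-01] [-1.8  0.3  1.8  0.2]
```

Emit:
{"op": "arm_command", "data": {"series": [[0.025,-0.002,-0.001,0,0,0],[0.055,-0.002,-0.001,0,0,0],[0.08,-0.002,-0.001,0,0,0],[0.1,-0.002,-0.001,0,0,0],[0.115,-0.002,-0.001,0,0,0]]}}

```text
time_s: 12.25
eef_pos: [481.4, -105.0, 73.7]
orientation: [[-0.002, 0.134, 0.991], [0.0, 0.991, -0.134], [-1.0, 0.0, -0.002]]
force: [0.4, 0.2, -2.6]
gripper_width: 0.129
```

```bash
python3 go.py 482 -106 54 -0.137
```

```text
pos [ 481.4 -105.    73.7] jaw -0.135 row [ 0.0197 -0.0009  0.0008] [ 0.14 -0.09 -0.02] F [ 0.4  0.2 -2.6] w 0.129 t 12.25
```

Emit:
{"op": "arm_command", "data": {"series": [[0.005,0,0,0,0,0],[0.01,0,0,0,0,0],[0.014,0,0,0,0,0],[0.017,0,0,0,0,0],[0.017,0,0,0,0,0]]}}

```text
time_s: 12.67
eef_pos: [482.4, -105.8, 58.5]
orientation: [[0.001, 0.135, 0.991], [-0.0, 0.991, -0.135], [-1.0, -0.0, 0.001]]
force: [-1.2, 0.2, -2.1]
gripper_width: 0.13
```

```bash
python3 go.py 482 -106 54 -0.137
```

```text
pos [ 482.4 -105.8   58.5] jaw -0.135 row [ 0.0045 -0.0003 -0.0003] [0.1  0.03 0.  ] F [-1.2  0.2 -2.1] w 0.13 t 12.6667
```

Emit:
{"op": "arm_command", "data": {"series": [[0.002,0,0,0,0,0],[0.003,0,0,0,0,0],[0.004,0,0,0,0,0],[0.005,0,0,0,0,0],[0.005,0,0,0,0,0]]}}

```text
time_s: 13.08
eef_pos: [482.3, -105.9, 53.7]
orientation: [[0.0, 0.135, 0.991], [-0.0, 0.991, -0.135], [-1.0, -0.0, 0.0]]
force: [-0.8, 0.3, 5.0]
gripper_width: 0.13
```

```bash
python3 go.py 482 -106 54 -0.137
```

```text
pos [ 482.3 -105.9   53.7] jaw -0.135 row [-0.0003 -0.0002 -0.0003] [0.09 0.03 0.  ] F [-0.8  0.3  5. ] w 0.13 t 13.0833
```

Contact with the floor reads +5 N at the expected height. Release.

Emit:
{"op": "arm_command", "data": {"series": [[0,0,0,0,0,0],[0,0,0,0,0,0],[0,0,0,0,0,0],[0,0,0,0,0,0],[0,0,0,0,0,0]], "claw": 0.7}}

```text
time_s: 13.5
eef_pos: [482.2, -105.9, 53.3]
orientation: [[0.0, 0.135, 0.991], [-0.0, 0.991, -0.135], [-1.0, -0.0, 0.0]]
force: [-0.8, -0.3, -0.3]
gripper_width: 0.701
```

Emit:
{"op": "arm_command", "data": {"series": [[0,0,0,0,0,0],[-0.015,0,0,0,0,0],[-0.04,0,0,0,0,0],[-0.07,0,0,0,0,0],[-0.11,0,0,0,0,0]]}}

```text
time_s: 13.92
eef_pos: [480.7, -105.5, 163.0]
orientation: [[-0.004, 0.135, 0.991], [0.001, 0.991, -0.135], [-1.0, 0.0, -0.004]]
force: [0.4, 0.4, -0.4]
gripper_width: 0.7
```

Emit:
{"op": "arm_command", "data": {"series": [[-0.03,0,0,0,0,0],[-0.06,0,0,0,0,0],[-0.08,0,0,0,0,0],[-0.08,0,0,0,0,0],[-0.08,0,0,0,0,0]], "claw": 1}}

```text
time_s: 14.33
eef_pos: [482.6, -106.0, 244.3]
orientation: [[0.002, 0.135, 0.991], [-0.001, 0.991, -0.135], [-1.0, -0.0, 0.002]]
force: [-1.1, 0.4, -1.0]
gripper_width: 1.001
```

```bash
python3 go.py 518.9 -334.6 240 -0.140;python3 look.py wrist w7 0 0 512 384 1.5
```

```text
pos [ 482.6 -106.   244.3] jaw -0.135 row [ 0.0046 -0.2216  0.0668] [0.26 0.14 0.02] F [-1.1  0.4 -1. ] w 1.001 t 14.3333
```

View pics/w7.png

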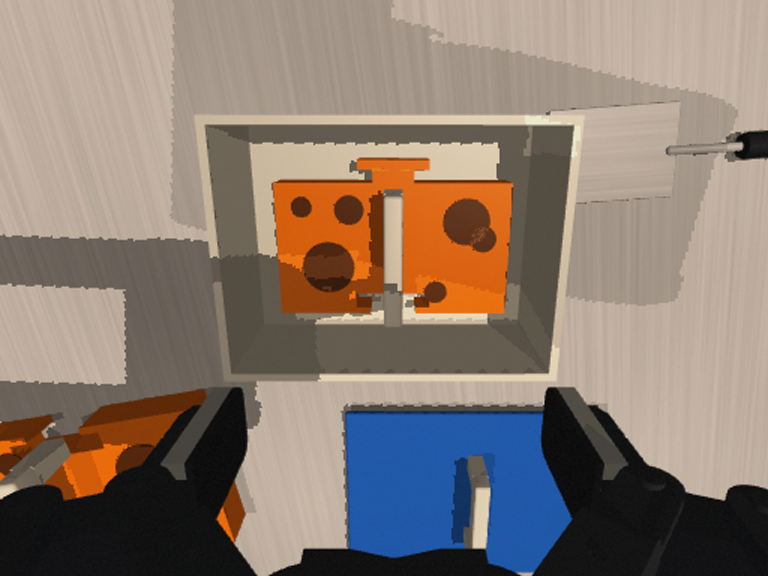

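The tile lies flat inside the tub (slab (273–513, 181–315)), clear of all the walls. Use this view's rim corners to fix the tub's pose while the arm moves to the lid.

```bash
python3 - <<'E'
from h import *
W=load("pics/w7.npz");A=103;B=78
x,r=fit([(W,[(-A,B,90),(A,B,90),(A,-B,90),(-A,-B,90)],rc([(195,115),(584,116),(556,381),(225,381)],1.5,0,0))],[483,-99,-.13]);print(x,r.round(1))
E
```

```text
[ 4.82808534e+02 -9.95148882e+01 -1.36691052e-01] [-0.3  0.1  0.7 -0.3  0.1  0.2 -0.5  0.3]
```

Emit:
{"op": "arm_command", "data": {"series": [[0.004,-0.221,0.067,0.3,0,0],[0.004,-0.221,0.067,0.3,0,0],[0.004,-0.221,0.067,0.3,0,0],[0.004,-0.221,0.067,0.3,0,0],[0.004,-0.221,0.067,0.3,0,0]]}}

```text
time_s: 14.8
eef_pos: [514.4, -313.1, 237.9]
orientation: [[-0.002, 0.14, 0.99], [0.001, 0.99, -0.14], [-1.0, 0.001, -0.002]]
force: [0.5, -0.0, -0.7]
gripper_width: 0.997
```

```bash
python3 go.py 518.9 -334.6 240 -0.140
```

```text
pos [ 514.4 -313.1  237.9] jaw -0.14 row [-0.0021 -0.0207  0.0075] [-0.03 -0.13 -0.07] F [ 0.5 -0.  -0.7] w 0.997 t 14.8
```

Emit:
{"op": "arm_command", "data": {"series": [[0.0,-0.021,0.007,0,0,0],[0.0,-0.021,0.007,0,0,0],[0.0,-0.021,0.007,0,0,0]]}}

```text
time_s: 15.05
eef_pos: [518.2, -334.0, 237.5]
orientation: [[-0.002, 0.142, 0.99], [0.002, 0.99, -0.142], [-1.0, 0.002, -0.003]]
force: [-0.3, 0.9, -0.5]
gripper_width: 0.999
```

```bash
python3 look.py wrist w8 0 0 512 384 1.5;python3 go.py 518.9 -334.6 41 -0.140
```

```text
pos [ 518.1 -332.9  237.9] jaw -0.142 row [ 0.1969 -0.0019  0.0015] [-0.09 -0.16 -0.09] F [0.3 0.7 0.3] w 0.998 t 15.1
```

View pics/w8.png

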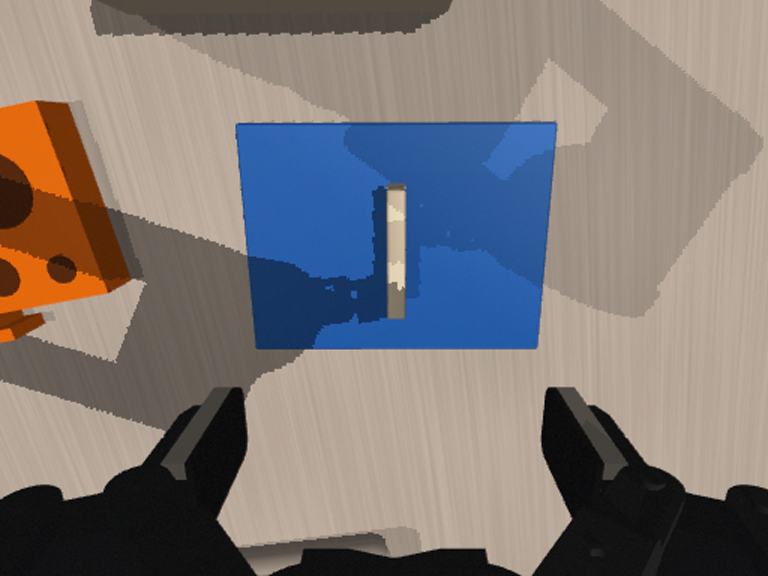

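The lid is square to the jaws, with its bar at (397,190)–(397,318). Descend to where it was released.

Emit:
{"op": "arm_command", "data": {"series": [[0.04,-0.001,0.001,0,0,0],[0.08,-0.001,0.001,0,0,0],[0.12,-0.001,0.001,0,0,0],[0.15,-0.001,0.001,0,0,0],[0.15,-0.001,0.001,0,0,0]]}}

```text
time_s: 15.52
eef_pos: [516.4, -330.6, 83.8]
orientation: [[-0.008, 0.139, 0.99], [0.006, 0.99, -0.139], [-1.0, 0.005, -0.009]]
force: [-0.7, 1.3, -0.7]
gripper_width: 0.998
```

Emit:
{"op": "arm_command", "data": {"series": [[0.02,0,0,0,0,0],[0.038,0,0,0,0,0],[0.045,0,0,0,0,0],[0.045,0,0,0,0,0],[0.045,0,0,0,0,0]]}}

```text
time_s: 15.93
eef_pos: [520.3, -334.1, 45.9]
orientation: [[0.0, 0.14, 0.99], [-0.0, 0.99, -0.14], [-1.0, -0.0, 0.0]]
force: [0.4, -0.2, 0.4]
gripper_width: 1.001
```

```bash
python3 go.py 518.9 -334.6 41 -0.140
```

```text
pos [ 520.3 -334.1   45.9] jaw -0.14 row [ 0.0049 -0.0006 -0.0013] [-0.01  0.02  0.01] F [ 0.4 -0.2  0.4] w 1.001 t 15.9333
```

Emit:
{"op": "arm_command", "data": {"series": [[0.004,0,-0.001,0,0,0],[0.0045,0,-0.001,0,0,0],[0.0045,0,-0.001,0,0,0]]}}

```text
time_s: 16.18
eef_pos: [519.1, -334.4, 40.9]
orientation: [[0.001, 0.14, 0.99], [-0.0, 0.99, -0.14], [-1.0, -0.0, 0.001]]
force: [0.6, 0.6, -0.0]
gripper_width: 1.003
```

Emit:
{"op": "arm_command", "data": {"series": [[0,0,0,0,0,0],[0,0,0,0,0,0],[0,0,0,0,0,0],[0,0,0,0,0,0],[0,0,0,0,0,0]], "claw": 0, "grip_force": 60}}

```text
time_s: 16.6
eef_pos: [518.9, -334.3, 40.3]
orientation: [[-0.0, 0.14, 0.99], [-0.0, 0.99, -0.14], [-1.0, -0.0, -0.0]]
force: [-0.0, -0.2, 1.0]
gripper_width: 0.301
```

Emit:
{"op": "arm_command", "data": {"series": [[0,0,0,0,0,0],[0,0,0,0,0,0],[0,0,0,0,0,0],[0,0,0,0,0,0]]}}

```text
time_s: 16.93
eef_pos: [519.0, -334.3, 40.4]
orientation: [[0.0, 0.14, 0.99], [-0.0, 0.99, -0.14], [-1.0, -0.0, 0.0]]
force: [-0.8, 0.6, 5.1]
gripper_width: 0.126
```

```bash
python3 go.py 518.9 -334.6 200 -0.140
```

```text
pos [ 519.  -334.3   40.4] jaw -0.141 row [-0.1596 -0.0003 -0.    ] [-0.04  0.01  0.  ] F [-0.8  0.6  5.1] w 0.126 t 16.9333
```

Emit:
{"op": "arm_command", "data": {"series": [[-0.015,0,0,0,0,0],[-0.045,0,0,0,0,0],[-0.08,0,0,0,0,0],[-0.115,0,0,0,0,0],[-0.145,0,0,0,0,0]]}}

```text
time_s: 17.35
eef_pos: [518.8, -334.2, 187.1]
orientation: [[0.0, 0.14, 0.99], [-0.0, 0.99, -0.14], [-1.0, -0.0, 0.0]]
force: [0.8, -0.0, -2.3]
gripper_width: 0.133
```

```bash
python3 go.py 483 -101.3 180 -0.138
```

```text
pos [ 518.8 -334.2  187.1] jaw -0.141 row [ 0.007   0.2255 -0.0681] [-0.16  0.01  0.  ] F [ 0.8 -0.  -2.3] w 0.133 t 17.35
```

Emit:
{"op": "arm_command", "data": {"series": [[0.0,0.02,-0.006,0,0,0],[0.0,0.055,-0.017,0,0,0],[0.0,0.09,-0.027,0,0,0],[0.0,0.125,-0.038,0,0,0],[0.0,0.16,-0.048,0,0,0]]}}

```text
time_s: 17.77
eef_pos: [492.8, -167.6, 185.0]
orientation: [[-0.001, 0.141, 0.99], [0.0, 0.99, -0.141], [-1.0, 0.0, -0.001]]
force: [0.2, 0.7, -2.3]
gripper_width: 0.127
```

```bash
python3 go.py 483 -101.3 180 -0.138
```

```text
pos [ 492.8 -167.6  185. ] jaw -0.141 row [ 0.005   0.0643 -0.0191] [-0.19 -0.03 -0.01] F [ 0.2  0.7 -2.3] w 0.127 t 17.7667
```

Emit:
{"op": "arm_command", "data": {"series": [[0.0,0.03,-0.009,0,0,0],[0.0,0.055,-0.016,-0.2,0,0],[0.0,0.064,-0.019,-0.2,0,0],[0.0,0.064,-0.019,-0.2,0,0],[0.0,0.064,-0.019,-0.2,0,0]]}}

```text
time_s: 18.18
eef_pos: [484.1, -103.0, 185.2]
orientation: [[0.0, 0.135, 0.991], [-0.0, 0.991, -0.135], [-1.0, -0.0, 0.0]]
force: [0.4, 0.3, -2.5]
gripper_width: 0.128
```

Emit:
{"op": "arm_command", "data": {"series": [[0.0,0,0,0,0,0],[0,0,0,0,0,0],[0,0,0,0,0,0]]}}

```text
time_s: 18.43
eef_pos: [484.1, -104.0, 185.1]
orientation: [[-0.0, 0.138, 0.99], [-0.0, 0.99, -0.138], [-1.0, -0.0, -0.0]]
force: [0.0, 0.4, -3.4]
gripper_width: 0.126
```

```bash
python3 go.py 483 -101.3 121 -0.138; python3 look.py wrist w9 0 0 512 384 1.5;python3 look.py scene s9 130 120 130 150 4
```

```text
pos [ 484.1 -104.   185.1] jaw -0.138 row [ 0.0641  0.0025 -0.0015] [-0.02 -0.    0.  ] F [ 0.   0.4 -3.4] w 0.126 t 18.4333
```

View pics/w9.png

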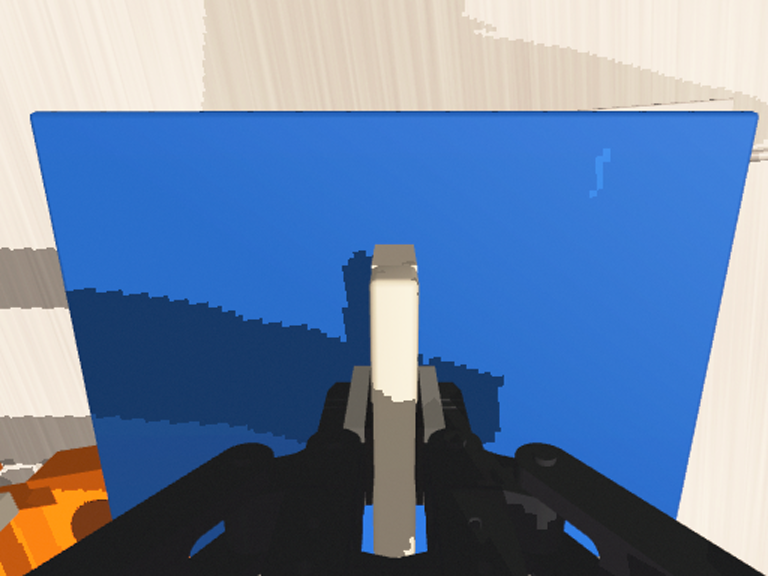

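View pics/s9.png

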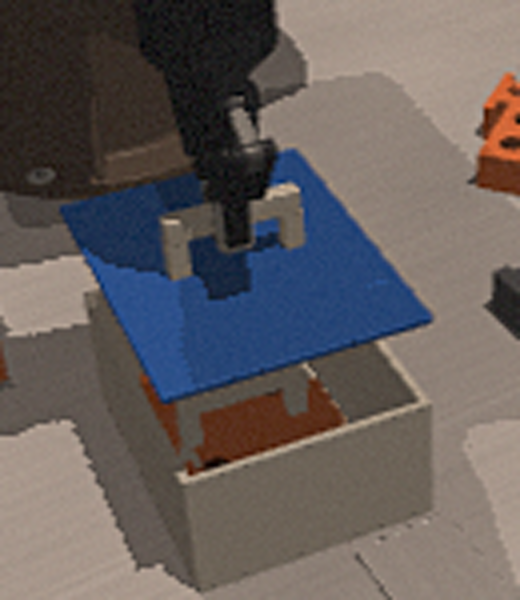

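The lid is level over the tub, with the tile inside visible. Correct by about 2.5 mm in y and lower in two stages.

Emit:
{"op": "arm_command", "data": {"series": [[0.01,0.0025,-0.001,0,0,0],[0.025,0.0025,-0.001,0,0,0],[0.04,0.0025,-0.001,0,0,0],[0.045,0.0025,-0.001,0,0,0],[0.045,0.0025,-0.001,0,0,0]]}}

```text
time_s: 18.95
eef_pos: [482.6, -100.5, 139.2]
orientation: [[-0.002, 0.137, 0.991], [0.001, 0.991, -0.137], [-1.0, 0.0, -0.002]]
force: [0.0, -0.2, -2.6]
gripper_width: 0.131
```

Emit:
{"op": "arm_command", "data": {"series": [[0.0,0,0,0,0,0],[0,0,0,0,0,0],[0,0,0,0,0,0]]}}

```text
time_s: 19.2
eef_pos: [483.9, -100.7, 141.0]
orientation: [[0.001, 0.137, 0.991], [-0.0, 0.991, -0.137], [-1.0, -0.0, 0.001]]
force: [-0.8, -0.3, -2.4]
gripper_width: 0.131
```

```bash
python3 go.py 483 -101.3 121 -0.138
```

```text
pos [ 483.9 -100.7  141. ] jaw -0.137 row [ 0.02   -0.0007 -0.0008] [0.04 0.07 0.01] F [-0.8 -0.3 -2.4] w 0.131 t 19.2
```

Emit:
{"op": "arm_command", "data": {"series": [[0.005,-0.0005,-0.001,0,0,0],[0.01,-0.0005,-0.001,0,0,0],[0.015,-0.0005,-0.001,0,0,0],[0.018,-0.0005,-0.001,0,0,0],[0.018,-0.0005,-0.001,0,0,0]]}}

```text
time_s: 19.62
eef_pos: [481.8, -100.7, 121.4]
orientation: [[-0.001, 0.137, 0.991], [0.0, 0.991, -0.137], [-1.0, 0.0, -0.001]]
force: [0.2, -0.5, -2.8]
gripper_width: 0.127
```

Emit:
{"op": "arm_command", "data": {"series": [[0.001,0,0,0,0,0],[0.002,0,0,0,0,0],[0.002,0,0,0,0,0]]}}

```text
time_s: 19.87
eef_pos: [482.4, -100.8, 120.4]
orientation: [[0.0, 0.137, 0.991], [-0.0, 0.991, -0.137], [-1.0, -0.0, 0.0]]
force: [-0.2, -0.4, -2.2]
gripper_width: 0.126
```

```bash
python3 go.py 483 -101.3 121 -0.138
```

```text
pos [ 482.4 -100.8  120.4] jaw -0.137 row [-0.0006 -0.0004  0.0007] [0.05 0.01 0.  ] F [-0.2 -0.4 -2.2] w 0.126 t 19.8667
```

Emit:
{"op": "arm_command", "data": {"series": [[0.0005,0,0,0,0,0],[0.001,0,0,0,0,0],[0.0015,0,0,0,0,0],[0.0015,0,0,0,0,0]]}}

```text
time_s: 20.2
eef_pos: [482.4, -100.8, 120.2]
orientation: [[0.001, 0.137, 0.991], [-0.0, 0.991, -0.137], [-1.0, -0.0, 0.001]]
force: [-10.9, 2.3, 35.8]
gripper_width: 0.127
```

```bash
python3 go.py 483 -101.3 121 -0.138; python3 look.py scene s10 130 120 130 150 4
```

```text
pos [ 482.4 -100.8  120.2] jaw -0.137 row [-0.0008 -0.0004  0.0006] [0.05 0.05 0.01] F [-10.9   2.3  35.8] w 0.127 t 20.2
```

View pics/s10.png

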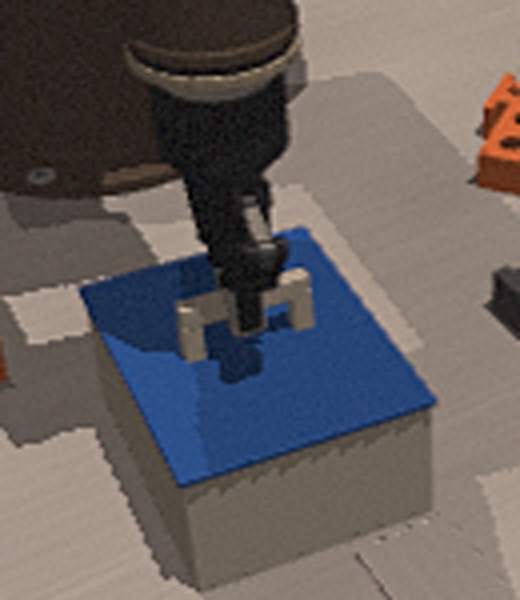

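The lid is seated on the rim: the plate is flush all round and contact reads 36 N at the expected height. Ease off 1 mm, release and retreat.

Emit:
{"op": "arm_command", "data": {"series": [[-0.001,0,0,0,0,0],[-0.001,0,0,0,0,0]]}}

```text
time_s: 20.42
eef_pos: [482.6, -100.9, 120.3]
orientation: [[0.001, 0.137, 0.991], [-0.0, 0.991, -0.137], [-1.0, -0.0, 0.001]]
force: [-3.7, 1.3, 19.1]
gripper_width: 0.128
```

Emit:
{"op": "arm_command", "data": {"series": [[0,0,0,0,0,0],[0,0,0,0,0,0],[0,0,0,0,0,0],[0,0,0,0,0,0],[0,0,0,0,0,0]], "claw": 1}}

```text
time_s: 20.83
eef_pos: [482.3, -100.8, 119.6]
orientation: [[-0.0, 0.137, 0.991], [0.0, 0.991, -0.137], [-1.0, 0.0, -0.0]]
force: [-0.2, -0.4, 0.2]
gripper_width: 0.832
```

Emit:
{"op": "arm_command", "data": {"series": [[0,0,0,0,0,0],[0,0,0,0,0,0],[-0.015,0,0,0,0,0],[-0.04,0,0,0,0,0],[-0.07,0,0,0,0,0]]}}

```text
time_s: 21.25
eef_pos: [481.2, -100.5, 189.4]
orientation: [[-0.003, 0.137, 0.991], [0.001, 0.991, -0.137], [-1.0, 0.0, -0.003]]
force: [1.2, -0.6, -0.4]
gripper_width: 1.003
```

Emit:
{"op": "arm_command", "data": {"series": [[-0.02,0,0,0,0,0],[-0.04,0,0,0,0,0],[-0.05,0,0,0,0,0],[-0.05,0,0,0,0,0],[-0.05,0,0,0,0,0]]}}

```text
time_s: 21.67
eef_pos: [482.3, -100.8, 239.5]
orientation: [[0.0, 0.137, 0.991], [-0.0, 0.991, -0.137], [-1.0, -0.0, 0.0]]
force: [0.2, -0.8, -0.5]
gripper_width: 1.002
```

```bash
python3 go.py 483 -101.3 121 -0.138; python3 look.py wrist w11 0 0 512 384 1.5;python3 look.py scene s11 0 0 512 384 1.5;python3 look.py side s11b 200 80 140 130 4.5
```

```text
pos [ 482.3 -100.8  239.5] jaw -0.137 row [ 0.1185 -0.0004  0.0007] [0.05 0.03 0.  ] F [ 0.2 -0.8 -0.5] w 1.002 t 21.6667
```

View pics/w11.png

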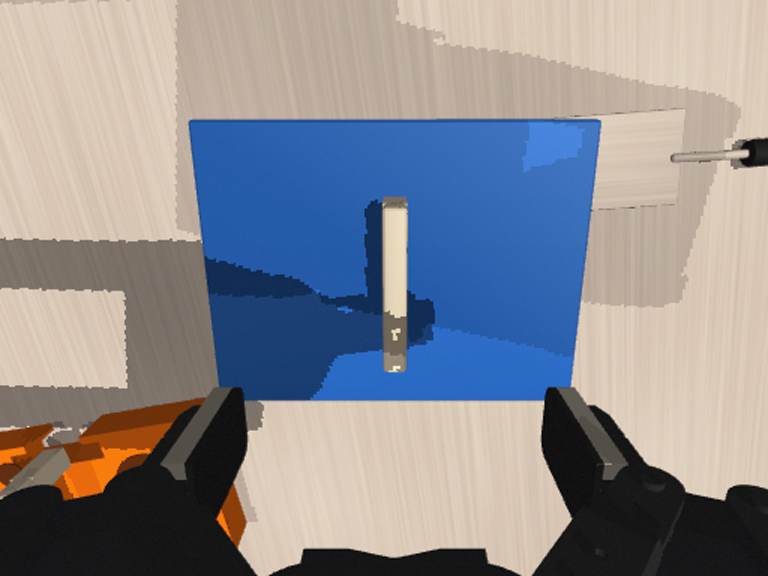

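View pics/s11.png

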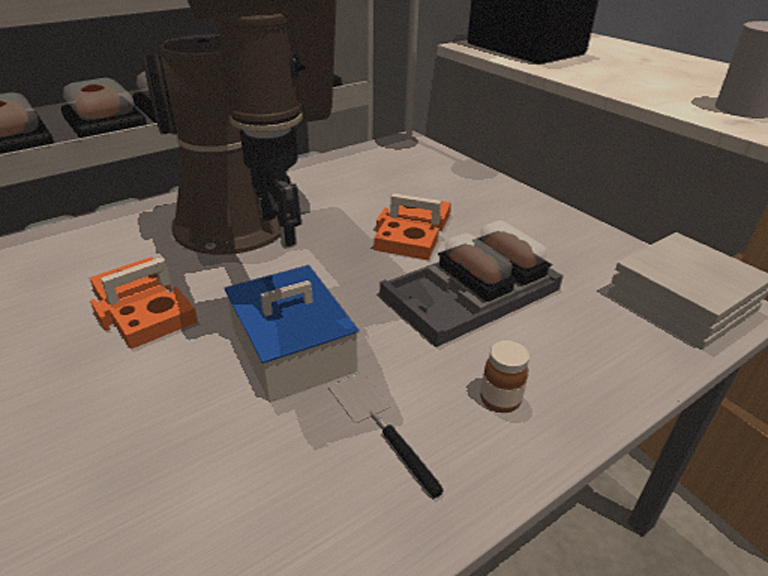

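View pics/s11b.png

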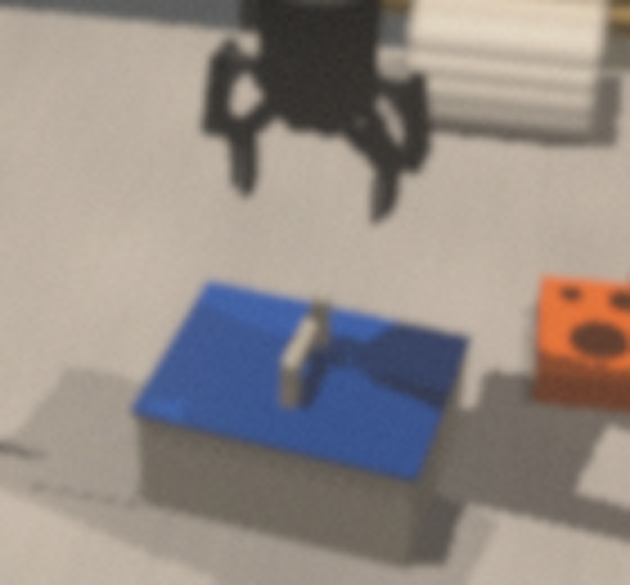

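All the views show the lid flush on the tub, the gripper clear, and the deck, packs, jar and scraper where they were. One last numeric check of the lid's pose, then hand in.

```bash
python3 - <<'E'
from h import *
W=load("pics/w11.npz");A=106;B=81
x,r=fit([(W,[(-A,B,96),(A,B,96),(A,-B,96),(-A,-B,96)],rc([(190,121),(600,121),(572,400),(219,400)],1.5,0,0))],[483,-99,-.13]);print(x,r.round(1))
from bench import r
r.job_done()
E
```

```text
[ 4.84294362e+02 -9.99949926e+01 -1.36762986e-01] [-2.1 -0.7  2.4 -1.  -1.1  1.3  0.8  1.6]
the job is handed in; nothing more can be done
```

The orange tile is in the wash tub with the lid back on, and I handed the job in at about 22 s of the 64 s allowed. The hand-in gave no verdict.

- **Lid off:** I set the blue lid flat on bare counter at about (519, -334) mm.
- **Tile out:** I lifted the orange tile straight up and level out of the deck's -y bay. The grey tiles and packs looked unmoved in the scene view at that point.
- **Tile in the tub:** I lowered it while still gripped until it touched the floor (about +5 N at the expected height), then released it. The wrist camera showed it flat and clear of all four walls.
- **Lid back on:** it seated at the expected height with a firm push (36 N wrist force).

**Last checks:**
- The lid's centre fitted within about 2 mm of the tub's, and its direction matched.
- In the scene and side views the lid sits flush.
- The gripper was clear of everything.
- The deck, packs, jar and scraper looked unmoved, judged by eye only.

**Disagreements:** the cameras differed by about 5–7 mm on some positions, such as the tile's y (about 180 mm from the wrist camera, 185 mm from the other two). I followed the wrist camera. The last lid fit had pixel residuals of up to 2.4, because the lid's height was assumed in the fit, not measured.

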